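Hook a keeper strap over a hammer-head stud and latch it down

ROBOT

A 7-joint arm with a two-finger parallel gripper is mounted at the origin on a cart in front of the work surface, level with it; the furniture and walls round the work are solid. World frame = base frame: x ahead of the robot, y to its left, z up, the work surface at z = 0. Lengths are in m, angles in rad, forces in N, time in s.
With the tool pointing down it reaches from about 0.425 to 0.975 m from the base axis. Payload 16.7 kg.
Tool frame: the origin (TCP) lies at the very end of the fingers, on their centre line; the grasp point (between the pads) lies 19 mm behind it; z points along the fingers, x is the direction in which the jaws open and shut, and the axes are right-handed (so a half turn about z gives the same grasp; the last joint's range is limited). The gripper opens to 85 mm and grips with 20 to 120 N. Pads are 22 mm wide; open, the fingers measure 114 mm over their backs; the gripper's body (76 mm by 85 mm) begins 54 mm behind the grasp point. The pads swing forward as they close: fully open they stand 13 mm farther back than shut.
Start: joints at [1.099, 0.426, 0.074, 1.606, -0.034, 1.111, -0.067], TCP at [0.213, -0.64, 0.231] pointing down, gripper open.
Joint ranges: [-2.85, 2.85], [-0.5, 2.14], [-1.23, 1.37], [0.21, 2.46], [-1.02, 4.16], [0.16, 2.05], [-2.73, 2.73]. Speed limits (rad/s): [1.89, 1.89, 2.39, 2.39, 3.01, 3.01, 3.01].

INTERFACE

Orientations are given as a 3x3 rotation matrix whose columns are the frame's x, y, z axes.
In Python, from cell import get_obs, capture, finish_job, recognise, trace, mark_of gives the robot as it stands.
- The arm moves only by the shell command python3 -m pendant 'ROWS'. ROWS is a JSON object of lists of equal length, an entry for each row: "offset": the shift along the tool's x, y, z in mm, a list of three; "turn": the turn, a rotation vector about the tool's x, y, z in rad, a list of three; "jaw": the closure in counts, from 0 (fully open) to 255 (shut). In form: {"offset": [[dx, dy, dz], ...], "turn": [[ax, ay, az], ...], "jaw": [jaw, ...]}. A call has 1 to 20 rows; each row shifts and turns the commanded pose from where the row before left it, along the tool's axes as they then stand; what a row does not reach is not made up. A row lasts 1/12 s, in which the tool goes at most 41.7 mm and 7.16 degrees, less where a joint would pass 70% of its speed; a pose out of reach is approached as far as the arm can. A call with a gripper value outside its range is refused whole. The fingers move at their own pace and stop on an object; the grip force is fixed at half the most. Time passes only in rows, so rows that do not move let the fingers close. It gives the time, the measured TCP pose, the force and the opening at its end, in the units of the state.
- get_obs(): the state, without advancing time (a new reading comes with each control period).
- capture(name): name is "side" or "top" or "wrist"; returns a dict with "img" (420x560x3 uint8, red, green, blue), "range_z" (420x560 float32, m along the optical axis (not along the pixel's ray), 0 where there is no reading), "mtx" (3x3 intrinsics, pixels), "rvec" (rotation vector, rad) and "tvec" (3), from world to camera coordinates, as OpenCV has them; the wrist camera has in their place "hand_eye" (4x4, takes a point from camera to tool coordinates, whose origin is the TCP and whose axes are the tool frame's). Camera axes: x right, y down, z forward; pixel columns grow to the right and rows downward; lengths in m; the calibration is good to about 2 mm. The wrist camera is an equidistant fisheye: a pixel r from the principal point sees the ray r / f radians off the axis. A picture is of the moment at which its call begins: read the wrist's pose just before it.
- finish_job(): hands the job in, once; it reports no verdict.
Trained networks look in a picture, given as the dict that the camera call returned (one of the last four; its "shot" number tells which), for a name from the list of things; names that differ only in an ending like _2 or _b are one class to them, and where a whole thing is asked for, a point or a joint stands for the part that bears it (a point fixed in the world has none). Each returns a list of dicts, best first, with "p" (0 to 1); they miss things now and then, are a little off and sometimes report something else, mostly with a low value. They report only what shows in the picture. A call takes as long as a camera call. They do not tell look-alikes from the thing itself.
- recognise(picture, target): "position" ([x, y, z] in m, in world coordinates, good to about 4 mm: the middle of the surface that is visible of it).
- trace(picture, target): "region" (420x560 bool, what is visible of it).
- mark_of(picture, target): "position" ([x, y, z] in m, in world coordinates, good to about 4 mm: a listed point, or the origin of a listed thing).
The state is a dict: "time_s": time; "q": joint angles; "joint_vel": joint speeds; "tau": joint torques, N m; "tcp_pos": TCP position; "tool_rot": TCP orientation; "contact_force": force on the tool from outside, world axes, zero at the start; "wrist_torque": the same for the moment, N m; "opening": opening from 0.0 (shut) to 1.0 (fully open).
Only numpy, scipy, OpenCV 4.12 (cv2) and the standard library are available. Lean on these libraries where they do the work, as an engineer would, in place of code of your own. Each camera call takes 0.05 s, during which the arm holds its last target.

TASK

Hold the flat bar down in the welding jig with the loose keeper strap: with its nose dipped steeply, tuck the nose of the oblong eye under the end of the stud's wide head that points away from the catch and slide it on until you feel it touch the neck, never pressing hard, then level the strap across the bar so that the eye drops round the other end of the head. Press the tail down between guide post and spring catch until the catch snaps shut over the strap's edge, and let go. Leave the bar lying in its nest, and do not disturb the tin, the pliers or the magnet.

Things in the scene. Friction and masses are not known exactly. Their poses are not given: they have to be found in the camera images.
- jig: Steel welding jig screwed to the table; origin on the table top. x runs along its 60 mm wide, 12 mm thick base from the stud (x=0) to the spring catch (x=165 mm, base ends at 200), roughly to the robot's left; z up. It must not be pressed with more than 40 N anywhere. A 184 mm cross plate at x=62 mm carries the flat bar, bar top 22 mm above the table.
- jig_datum (a point): Mid-point of the stud's slot, on the base's top face (12 mm above the table); axes as the jig. The stud stands up to 8 mm either way along x from here, just where is not measured. Neck 12 mm round, collar 22 mm round 4 mm high; T-head 50 mm long along x, 16 wide, underside 17.5 mm and top 24.5 mm above this point, upper ends bevelled 3 mm.
- catch (a joint): Hinge of the sprung catch at jig x=165 mm on the base's +y side, in rad: 0 shut, grows to 0.2 as the strap's edge pushes it out, springs back. Its sloped lip, top 51 mm above the table at y=+24 mm, slants down to its tip at y=+14 mm, lip underside 29.5 mm above the table. Snapping past takes about 3 to 12 N down. Opposite it a guide post with lead-in, inner face y=-20.5 mm, flared outwards above 29 mm.
- keeper: Keeper strap, bright steel, 201 x 38 x 6 mm, about 0.4 kg. Origin under the centre of its oblong eye, on the underside; x towards the tail, z up (tab side). Nose end round at x=-29.5 mm, tail end at x=+172 mm. Eye 36 mm long (x -18 to +18) and 22 mm wide with round ends, so level it cannot pass the 50 mm head; dipped nose first by about 35 degrees it can.
- keeper_eye (a point): Centre of the strap's oblong eye, half-way through its 6 mm thickness; axes as the strap. With the strap home this point lies about 13 mm above jig_datum.
- keeper_tail (a point): Point on the strap's centre line 155 mm from the eye centre, half-way through the thickness; it ends up between guide post and catch; axes as the strap.
- keeper_nose (a point): Middle of the 11.5 mm wide nose bar beyond the eye: 23.5 mm from the eye centre, away from the tail, half-way through the thickness; axes as the strap.
- keeper_grip (a point): Centre of the yellow upright tab to hold the strap by: 26 mm along the strap, 12 mm thick across it, from 6 to 58 mm above the strap's underside, 105 mm from the eye centre towards the tail. This point is 32 mm above the underside; axes as the strap.
- bar_centre (a point): Centre of the dark steel flat bar, 25 x 170 x 10 mm, lying loose along the jig's y in its nest on the cross plate at jig x=62 mm (1.5 mm play), bar top 22 mm above the table. The strap rests on it when home.
- tin: Dark grey tin, 74 mm across, 69 mm tall, bystander; origin under its centre.
- pliers: Locking pliers lying flat, 219 mm long, 17 mm high, bystander; origin under the centre.
- magnet: Red welding magnet lying flat, 70 x 70 x 16 mm, bystander; origin under the centre.
There are look-alikes about, which are no part of the job. There is more than one size of the keeper; the job needs the larger.

How it is judged:
By the outcome, as a careful person would: the job done as asked, in the order asked, and still so for the second after the job is handed in, with the robot touching nothing.
It also fails if it takes over 53 s, if anything falls off the work surface, if the arm or the gripper's body presses on something with over 40 N, if the wrist force passes 120 N, or if a joint passes its speed limit or range.

## Working session

There is one attempt and no reset: what is moved stays moved. The work goes in short steps, Python scripts to look and compute and a shell command to move; the robot and the scene stay as the last step left them, time stands still between calls to the robot, and variables do not carry over. Pictures are saved under pics/ and viewed, and the job is handed in when it is done.

```bash
ls; mkdir -p pics
python3 - <<'E'
from cell import *
import cv2, numpy as np
o=get_obs(); print({k:np.round(v,3).tolist() for k,v in o.items()})
for n in ["side","top"]:
    c=capture(n); cv2.imwrite(f"pics/{n}0.png",c["img"][:,:,::-1]); print(n,c["mtx"].tolist(),c["rvec"],c["tvec"],c["shot"])
    for t in ["keeper","jig","jig_datum","keeper_eye","keeper_tail","keeper_nose","keeper_grip","bar_centre","catch","tin","pliers","magnet"]:
        for m in mark_of(c,t)[:4]: print(n,t,round(m["p"],2),np.round(m["position"],4))
E
```

```text
pics
{'time_s': 0.0, 'q': [1.099, 0.427, 0.074, 1.607, -0.034, 1.111, -0.067], 'joint_vel': [0.0, 0.0, 0.001, 0.0, -0.001, -0.0, 0.002], 'tau': [-0.002, -94.983, 3.76, -46.351, 0.019, 0.01, 0.0], 'tcp_pos': [0.213, -0.64, 0.231], 'tool_rot': [[0.316, -0.949, -0.001], [-0.949, -0.316, 0.001], [-0.001, 0.0, -1.0]], 'contact_force': [0.147, 0.232, 0.311], 'wrist_torque': [0.025, -0.05, 0.015], 'opening': 0.996}
side [[471.34786957605047, 0.0, 271.74673410542147], [0.0, 471.34786957605047, 199.73918257515388], [0.0, 0.0, 1.0]] [ 2.13561374  0.10956187 -0.04697746] [-0.52073739  0.01169866  1.18462591] 1
side keeper 0.96 [0.5682 0.1348 0.0029]
side jig 0.87 [ 0.5439 -0.1822 -0.0015]
side jig 0.56 [0.5535 0.2427 0.0315]
side jig_datum 0.87 [ 0.5433 -0.1795  0.009 ]
side keeper_eye 0.79 [0.5706 0.1365 0.0045]
side keeper_eye 0.5 [0.431  0.1726 0.0068]
side keeper_tail 0.88 [0.5462 0.2887 0.0033]
side keeper_tail 0.71 [0.3736 0.2694 0.0034]
side keeper_nose 0.81 [0.4409 0.1631 0.0012]
side keeper_nose 0.74 [0.574  0.1204 0.0011]
side keeper_grip 0.9 [0.5551 0.2411 0.0337]
side keeper_grip 0.8 [0.3928 0.236  0.0234]
side bar_centre 0.76 [ 0.5429 -0.1179  0.0173]
side bar_centre 0.62 [0.5674 0.1365 0.004 ]Traceback (most recent call last):
  File "<stdin>", line 7, in <module>
ValueError: it knows: bar_centre, jig, jig_datum, keeper, keeper_eye, keeper_grip, keeper_nose, keeper_tail, magnet, pliers, tin
```

Run:
```python
from cell import *
import cv2, numpy as np
for n in ["top"]:
    c=capture(n); cv2.imwrite(f"pics/{n}0.png",c["img"][:,:,::-1]); print(n,c["mtx"].tolist(),c["rvec"],c["tvec"],c["shot"])
    for t in ["keeper","jig","jig_datum","keeper_eye","keeper_tail","keeper_nose","keeper_grip","bar_centre","tin","pliers","magnet"]:
        for m in mark_of(c,t)[:4]: print(n,t,round(m["p"],2),np.round(m["position"],4))
```

```text
top [[397.1219569140115, 0.0, 278.11942571159767], [0.0, 397.1219569140115, 209.8329246350279], [0.0, 0.0, 1.0]] [ 2.21471583 -2.14935178  0.13154808] [-0.03749117  0.52272964  1.08729974] 2
top keeper 0.71 [0.4287 0.1688 0.0006]
top keeper 0.56 [0.5679 0.1376 0.0023]
top jig 0.64 [ 0.5458 -0.1783 -0.0021]
top jig_datum 0.63 [ 0.5446 -0.1785  0.0114]
top keeper_eye 0.69 [ 0.5707  0.1365 -0.0018]
top keeper_eye 0.69 [0.4288 0.1707 0.0048]
top keeper_eye 0.65 [0.5703 0.1389 0.0033]
top keeper_eye 0.21 [ 0.5431 -0.1794  0.0114]
top keeper_tail 0.82 [0.3722 0.266  0.0056]
top keeper_tail 0.67 [0.5517 0.2878 0.0059]
top keeper_nose 0.77 [0.5716 0.1122 0.0027]
top keeper_nose 0.56 [0.4393 0.1599 0.0033]
top keeper_grip 0.93 [0.5541 0.2378 0.0265]
top keeper_grip 0.69 [0.3892 0.235  0.0215]
top keeper_grip 0.26 [ 0.5445 -0.1806 -0.0015]
top bar_centre 0.64 [ 0.5497 -0.1149  0.0212]
top bar_centre 0.54 [0.6892 0.1507 0.0031]
top tin 0.7 [0.6888 0.1475 0.0027]
top tin 0.48 [0.5687 0.1385 0.0006]
top tin 0.17 [0.5721 0.1125 0.0028]
top pliers 0.78 [ 0.4498 -0.3379  0.0016]
top pliers 0.69 [6.872e-01 1.515e-01 3.000e-04]
top magnet 0.71 [ 0.3823  0.0655 -0.0009]
```

View pics/side0.png

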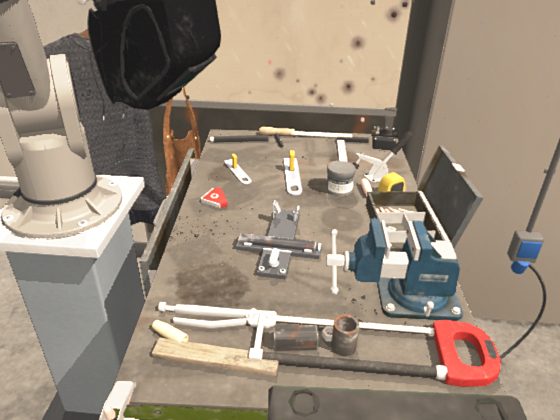

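View pics/top0.png

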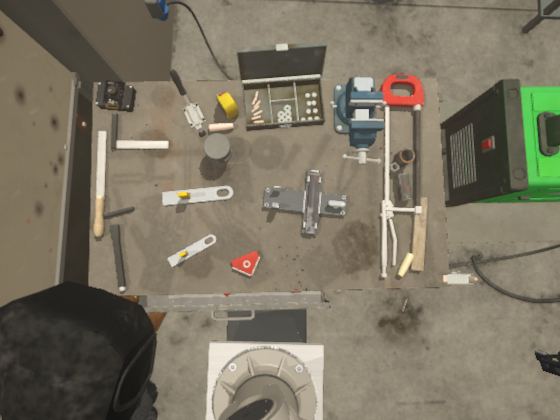

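```bash
cat > h.py <<'E'
from cell import *
import cv2, numpy as np
from scipy.spatial.transform import Rotation as Ro
def cam(c):
    R=cv2.Rodrigues(np.array(c["rvec"],float))[0]; return R,np.array(c["tvec"],float).ravel(),np.array(c["mtx"])
def cloud(c):
    z=c["range_z"]; v,u=np.mgrid[:420,:560]
    if "rvec" in c:
        R,t,K=cam(c); P=np.stack([(u-K[0,2])/K[0,0]*z,(v-K[1,2])/K[1,1]*z,z],-1)
        W=(P-t)@R
    W[z==0]=np.nan
    return W
def proj(c,X):
    return cv2.projectPoints(np.atleast_2d(np.array(X,float)),np.array(c["rvec"],float),np.array(c["tvec"],float),np.array(c["mtx"]),None)[0][:,0]
def crop(c,u0,v0,u1,v1,name,s=None):
    s=s or min(800/(u1-u0),600/(v1-v0))
    cv2.imwrite(name,cv2.resize(c["img"][v0:v1,u0:u1,::-1],None,fx=s,fy=s,interpolation=cv2.INTER_CUBIC))
E
python3 - <<'E'
from h import *
c=capture("top"); crop(c,150,160,360,270,"pics/top_c.png")
s=capture("side"); crop(s,180,140,340,285,"pics/side_c.png")
W=cloud(c)
for nm,cc in(("top",c),("side",s)):
    W=cloud(cc)
    for t in trace(cc,"keeper")[:3]:
        r=t["region"]; p=W[r]; p=p[np.isfinite(p).all(1)]; v,u=np.nonzero(r)
        low=p[(p[:,2]<.012)]; tab=p[p[:,2]>.02]
        m=low[:,:2].mean(0); U,S,V=np.linalg.svd(low[:,:2]-m,full_matrices=False)
        pr=(low[:,:2]-m)@V[0]
        print(nm,t["p"],"px",u.mean(),v.mean(),r.sum(),"cent",m,"dir",V[0],"len",np.ptp(pr),"zlow",np.median(low[:,2]),"tab",tab.mean(0) if len(tab) else None, len(tab), tab[:,2].max() if len(tab) else None)
E
```

```text
top 0.69 px 194.03883495145632 195.15655339805826 824 cent [0.55988395 0.21555439] dir [-0.12931721  0.99160328] len 0.19734886228027115 zlow 0.006017439266821491 tab [0.55646099 0.23862348 0.04977818] 68 0.062177440204397215
top 0.61 px 190.93421052631578 250.11278195488723 532 cent [0.40500692 0.21806037] dir [-0.51478052  0.85732201] len 0.14870718942864564 zlow 0.004040820758420893 tab [0.39466226 0.23480537 0.03852244] 32 0.04582620002062489
side 0.75 px 291.5792682926829 173.8109756097561 492 cent [0.55929494 0.19620079] dir [ 0.13164029 -0.99129755] len 0.22755355174681402 zlow 0.006350337324998154 tab [0.55415446 0.23290922 0.04135839] 73 0.06016376604873358
side 0.61 px 237.1685393258427 170.68913857677902 267 cent [0.40692417 0.20523498] dir [ 0.52798275 -0.84925509] len 0.15038649989410208 zlow 0.00461711423125633 tab [0.39224637 0.23113317 0.02988018] 28 0.04472176019002185
```

View pics/top_c.png

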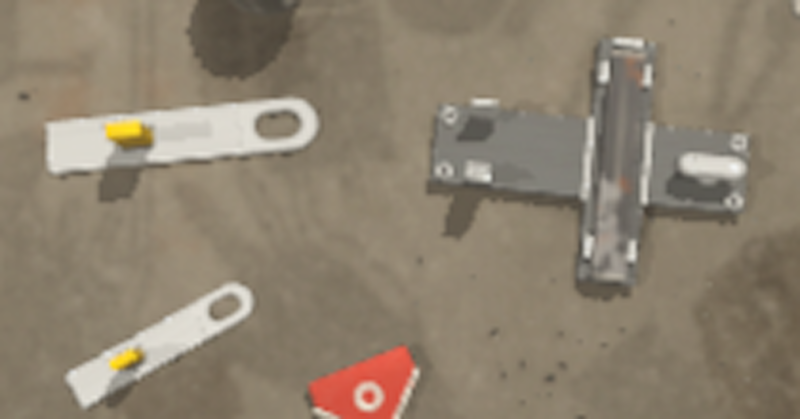

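View pics/side_c.png

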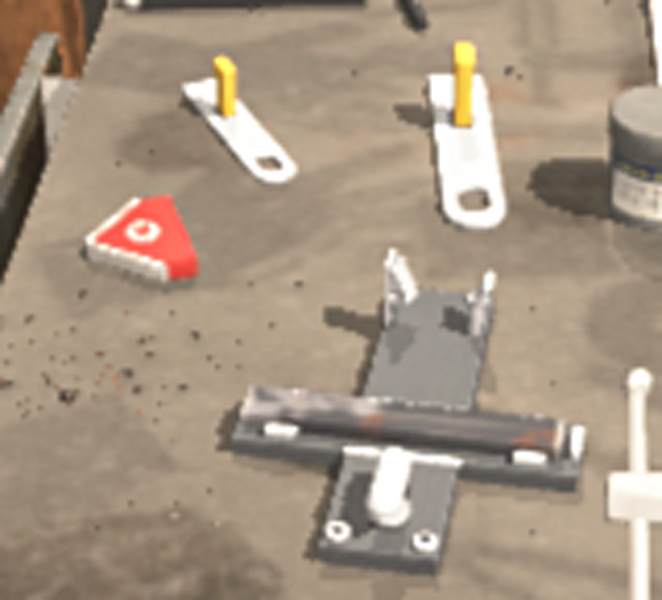

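```bash
python3 -m pendant '{"offset":[[-22.1,-26.8,-2.8],[-22.1,-26.8,-2.8],[-22.1,-26.8,-2.8],[-22.1,-26.8,-2.8],[-22.1,-26.8,-2.8],[-22.1,-26.8,-2.8],[-22.1,-26.8,-2.8],[-22.1,-26.8,-2.8],[-22.1,-26.8,-2.8],[-22.1,-26.8,-2.8],[-22.1,-26.8,-2.8],[-22.1,-26.8,-2.8],[-22.1,-26.8,-2.8],[-22.1,-26.8,-2.8],[-22.1,-26.8,-2.8],[-22.1,-26.8,-2.8],[-22.1,-26.8,-2.8],[-22.1,-26.8,-2.8]],"turn":[[0,0,0],[0,0,0],[0,0,0],[0,0,0],[0,0,0],[0,0,0],[0,0,0],[0,0,0],[0,0,0],[0,0,0],[0,0,0],[0,0,0],[0,0,0],[0,0,0],[0,0,0],[0,0,0],[0,0,0],[0,0,0]],"jaw":[0,0,0,0,0,0,0,0,0,0,0,0,0,0,0,0,0,0]}'; python3 -c "
from cell import *
import numpy as np
o=get_obs();print(np.round(o['q'],3),np.round(o['joint_vel'],2),o['contact_force'])"
```

```text
time_s: 2.75
tcp_pos: [0.546, -0.1089, 0.2821]
tool_rot: [[0.316, -0.949, 0.001], [-0.949, -0.316, -0.0], [0.0, -0.0, -1.0]]
contact_force: [0.8, -0.9, 0.2]
opening: 0.999
[ 0.333  0.206 -0.292  1.798  0.065  1.146 -1.229] [-0.52  0.23 -0.23 -0.34  0.11  0.14 -0.78] [ 0.80590148 -0.90348036  0.24832913]
```

```bash
python3 -m pendant '{"offset":[[0,0,0],[0,0,0],[0,0,0],[0,0,0],[0,0,0],[0,0,0],[0,0,0],[0,0,0],[0,0,0],[0,0,0],[0,0,0],[0,0,0],[0,0,0]],"turn":[[0,0,-0.11],[0,0,-0.11],[0,0,-0.11],[0,0,-0.11],[0,0,-0.11],[0,0,-0.11],[0,0,-0.11],[0,0,-0.11],[0,0,-0.11],[0,0,-0.11],[0,0,-0.11],[0,0,-0.11],[0,0,0]],"jaw":[0,0,0,0,0,0,0,0,0,0,0,0,0]}'
python3 - <<'E'
from h import *
o=get_obs();print(np.round(o['q'],3))
c=capture("wrist"); print(c["mtx"],c["hand_eye"]); cv2.imwrite("pics/w1.png",c["img"][:,:,::-1])
for t in ["jig","jig_datum","bar_centre"]:
  for m in mark_of(c,t)[:2]: print(t,m["p"],np.round(m["position"],4))
import pickle; pickle.dump((o,c),open("w1.pkl","wb"))
E
```

```text
time_s: 3.83
tcp_pos: [0.5453, -0.1105, 0.2818]
tool_rot: [[0.997, 0.077, 0.0], [0.077, -0.997, 0.0], [0.0, -0.0, -1.0]]
contact_force: [-0.2, 1.1, -0.4]
opening: 1.001
[ 0.473  0.221 -0.452  1.791  0.105  1.153  0.064]
[[325.1922621    0.         278.99939285]
 [  0.         325.1922621  206.98887026]
 [  0.           0.           1.        ]] [[ 9.99999370e-01 -6.03115464e-04  9.46786046e-04  2.65510490e-04]
 [ 2.92579754e-04  9.54292735e-01  2.98873369e-01 -7.69258569e-02]
 [-1.08376620e-03 -2.98872904e-01  9.54292310e-01 -1.42192892e-01]
 [ 0.00000000e+00  0.00000000e+00  0.00000000e+00  1.00000000e+00]]
jig 0.82 [ 0.5443 -0.1775  0.0023]
jig_datum 0.92 [ 0.5431 -0.1824  0.0088]
bar_centre 0.79 [ 0.5458 -0.1166  0.019 ]
```

View pics/w1.png

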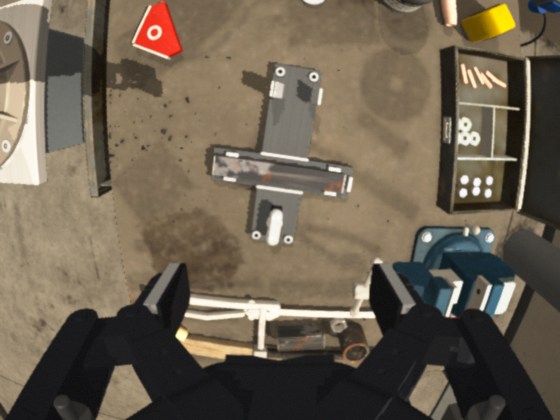

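```bash
cat >> h.py <<'E'
def wcloud(o,c):
    K=np.array(c["mtx"]);H=np.array(c["hand_eye"]); z=c["range_z"]; v,u=np.mgrid[:420,:560]
    a=(u-K[0,2])/K[0,0]; b=(v-K[1,2])/K[1,1]; th=np.hypot(a,b); s=np.where(th>1e-9,np.tan(th)/np.maximum(th,1e-9),1)
    P=np.stack([a*s*z,b*s*z,z],-1); P=P@H[:3,:3].T+H[:3,3]
    W=P@np.array(o["tool_rot"]).T+np.array(o["tcp_pos"]); W[(z==0)|(th>1.4)]=np.nan
    return W
def wproj(o,c,X):
    X=np.atleast_2d(X); K=np.array(c["mtx"]);H=np.array(c["hand_eye"])
    P=(X-np.array(o["tcp_pos"]))@np.array(o["tool_rot"]); P=(P-H[:3,3])@H[:3,:3]
    r=np.hypot(P[:,0],P[:,1]); th=np.arctan2(r,P[:,2]); return np.stack([K[0,2]+K[0,0]*th*P[:,0]/r,K[1,2]+K[1,1]*th*P[:,1]/r],1)
E
python3 - <<'E'
from h import *
import pickle
o,c=pickle.load(open("w1.pkl","rb")); W=wcloud(o,c)
sel=np.isfinite(W).all(-1)&(W[...,0]>.42)&(W[...,0]<.66)&(W[...,1]>-.26)&(W[...,1]<.05)
print("table z",np.median(W[sel&(abs(W[...,2])<.008)][:,2]))
w=W[sel]; h,e=np.histogram(w[:,2],np.arange(-.005,.06,.001)); print([(round(a*1000),int(b)) for a,b in zip(e,h) if b>3])
b=w[(w[:,2]>.007)&(w[:,2]<.0155)]
m=b[:,:2].mean(0);U,S,V=np.linalg.svd(b[:,:2]-m,full_matrices=False);print("base",len(b),m,V[0],S)
hd=w[(w[:,2]>.031)&(w[:,2]<.042)&(w[:,1]<-.12)]
m=hd[:,:2].mean(0);U,S,V=np.linalg.svd(hd[:,:2]-m,full_matrices=False);print("head",len(hd),m,V[0],S, np.ptp((hd[:,:2]-m)@V[0]),np.ptp((hd[:,:2]-m)@V[1]),np.median(hd[:,2]))
br=w[(w[:,2]>.018)&(w[:,2]<.026)&(w[:,1]>-.16)&(w[:,1]<-.07)]
m=br[:,:2].mean(0);U,S,V=np.linalg.svd(br[:,:2]-m,full_matrices=False);print("bar",len(br),m,V[0],np.ptp((br[:,:2]-m)@V[0]),np.ptp((br[:,:2]-m)@V[1]))
up=w[(w[:,2]>.03)&(w[:,1]>-.07)]
print("posts");print(np.round(up[::4],4))
crop_=c["img"][55:255,200:360,::-1]; cv2.imwrite("pics/w1c.png",cv2.resize(crop_,None,fx=3,fy=3,interpolation=cv2.INTER_CUBIC))
E
```

```text
table z -0.00040704675435621063
[(-4, 28), (-3, 707), (-2, 5736), (-1, 12303), (0, 7182), (1, 1247), (2, 72), (3, 16), (4, 14), (5, 13), (6, 11), (7, 6), (8, 25), (9, 185), (10, 1457), (11, 3230), (12, 1880), (13, 454), (14, 198), (15, 165), (16, 125), (17, 113), (18, 83), (19, 98), (20, 474), (21, 1196), (22, 790), (23, 110), (24, 6), (28, 5), (29, 8), (30, 10), (31, 16), (32, 39), (33, 52), (34, 91), (35, 147), (36, 113), (37, 30), (38, 17), (39, 19), (40, 9), (41, 13), (42, 13), (43, 23), (44, 32), (45, 20), (46, 4), (47, 9), (48, 9), (49, 21), (50, 17), (51, 7), (53, 20), (54, 17), (55, 4)]
base 7529 [ 0.5519305  -0.08833143] [-0.07393269 -0.99726323] [5.38893263 2.58421262]
head 395 [ 0.54498715 -0.18207811] [-0.06029591 -0.99818055] [0.26915729 0.08273626] 0.04898694074051094 0.015471307768743215 0.035445376873973394
bar 2746 [ 0.54816609 -0.11578428] [ 0.99754234 -0.07006628] 0.1792850864670767 0.037463048938352006
posts
[[ 0.5299 -0.0022  0.0543]
 [ 0.5343 -0.0026  0.0497]
 [ 0.5321 -0.0037  0.047 ]
 [ 0.5367 -0.0035  0.0488]
 [ 0.5321 -0.0043  0.0398]
 [ 0.5367 -0.0046  0.04
[... 1572 characters left out ...]
 0.5413 -0.0188  0.032 ]
 [ 0.58   -0.0154  0.0353]
 [ 0.5839 -0.0153  0.0432]
 [ 0.532  -0.0207  0.0318]
 [ 0.5368 -0.0207  0.0434]
 [ 0.5414 -0.02    0.0322]
 [ 0.5811 -0.0166  0.0377]
 [ 0.5851 -0.0164  0.0435]
 [ 0.5404 -0.0213  0.0326]
 [ 0.58   -0.0179  0.0374]
 [ 0.5841 -0.0177  0.0432]
 [ 0.5773 -0.0192  0.0305]
 [ 0.581  -0.0191  0.04  ]
 [ 0.585  -0.0188  0.0455]
 [ 0.5803 -0.0203  0.0368]
 [ 0.5841 -0.0201  0.0445]
 [ 0.5785 -0.0215  0.0319]
 [ 0.5823 -0.0214  0.041 ]
 [ 0.5866 -0.021   0.0437]
 [ 0.5802 -0.0227  0.0393]
 [ 0.5843 -0.0224  0.0447]
 [ 0.5786 -0.024   0.0336]
 [ 0.5823 -0.0238  0.043 ]
 [ 0.5868 -0.0233  0.044 ]
 [ 0.5834 -0.0249  0.0443]
 [ 0.586  -0.0258  0.0429]]
```

View pics/w1c.png

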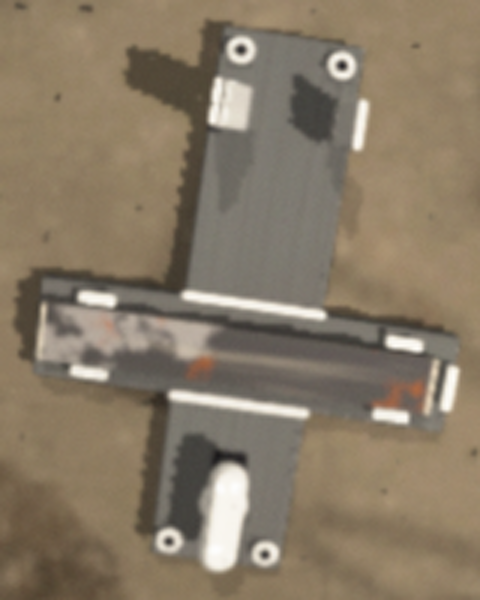

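Run:
```python
from h import *
import pickle
o,c=pickle.load(open("w1.pkl","rb")); W=wcloud(o,c)
sel=np.isfinite(W).all(-1)&(W[...,0]>.42)&(W[...,0]<.66)&(W[...,1]>-.26)&(W[...,1]<.05)
w=W[sel]
S=np.array([.545,-.182])
for yaw in [85.4,85.9,86.4]:
    d=np.array([np.cos(np.radians(yaw)),np.sin(np.radians(yaw))]); n=np.array([-d[1],d[0]])
    a=(w[:,:2]-S)@d*1000; l=(w[:,:2]-S)@n*1000; z=w[:,2]*1000
    print(yaw)
    for lo,hi in [(-25,-12),(90,110),(110,130),(130,150),(180,196)]:
        m=(a>lo)&(a<hi)&(z>8)&(z<14); q=l[m]; print(" base",lo,hi,m.sum(),np.percentile(q,[1,99]).round(1),np.percentile(q,[1,99]).mean().round(2))
    m=(z>8)&(z<14)&(abs(l)<20); print(" base a",np.percentile(a[m],[.3,99.8]).round(1))
    m=(z>33.5)&(z<39)&(a<40); q=l[m]; print(" head l",np.percentile(q,[2,98]).round(1),q.mean().round(2),"a",np.percentile(a[m],[1,99]).round(1))
    for lo,hi in [(-25,0),(0,25)]:
        mm=m&(a>lo)&(a<hi); print("  ",l[mm].mean().round(2),np.median(l[mm]).round(2))
    m=(z>19)&(z<24)&(a>40)&(a<90);
    for lo,hi in [(-70,-50),(-25,25),(50,70)]:
        mm=m&(l>lo)&(l<hi); print("  bar a",np.percentile(a[mm],[2,98]).round(1),np.percentile(a[mm],[2,98]).mean().round(2))
    m=(z>30)&(a>120)&(l>0); print(" catch a",np.percentile(a[m],[2,98]).round(1),"l",l[m].min().round(1),l[m].max().round(1))
    m=(z>30)&(a>120)&(l<0); print(" post a",np.percentile(a[m],[2,98]).round(1),"l",l[m].min().round(1),l[m].max().round(1))
```

```text
85.4
 base -25 -12 211 [-29.2  28.8] -0.2
 base 90 110 727 [-28.  30.] 0.98
 base 110 130 731 [-28.1  30.3] 1.09
 base 130 150 743 [-27.6  30.7] 1.56
 base 180 196 500 [-26.8  31.4] 2.26
 base a [-29.7 203.8]
 head l [-6.9  6.6] -0.05 a [-24.2  21.7]
   -0.28 -0.27
   0.2 0.12
  bar a [54.5 79.1] 66.79
  bar a [53.8 78.2] 66.0
  bar a [53.5 78.1] 65.79
 catch a [159.9 177.3] l 16.5 30.3
 post a [159.6 178.8] l -29.2 -18.5
85.9
 base -25 -12 214 [-29.  29.] -0.01
 base 90 110 725 [-28.9  29.2] 0.14
 base 110 130 732 [-29.2  29.2] -0.0
 base 130 150 741 [-28.8  29.5] 0.33
 base 180 196 500 [-28.4  29.6] 0.58
 base a [-29.8 203.8]
 head l [-6.8  6.6] -0.04 a [-24.2  21.7]
   -0.18 -0.25
   0.11 0.07
  bar a [54.  78.5] 66.23
  bar a [53.8 78.2] 65.98
  bar a [53.9 78.5] 66.22
 catch a [160.1 177.5] l 14.9 28.7
 post a [159.4 178.6] l -30.7 -20.0
86.4
 base -25 -12 210 [-28.9  29.2] 0.17
 base 90 110 725 [-29.7  28.3] -0.72
 base 110 130 732 [-30.3  28.2] -1.05
 base 130 150 740 [-30.1  28.3] -0.9
 base 180 196 500 [-30.1  27.9] -1.09
 base a [-29.8 204. ]
 head l [-6.7  6.7] -0.03 a [-24.2  21.7]
   -0.1 -0.16
   0.04 -0.03
  bar a [53.5 78. ] 65.74
  bar a [53.8 78.1] 65.97
  bar a [54.4 79. ] 66.74
 catch a [160.3 177.7] l 13.4 27.2
 post a [159.2 178.3] l -32.1 -21.4
```

```bash
python3 -m pendant '{"offset":[[3.8,-35.3,3],[3.8,-35.3,3],[3.8,-35.3,3],[3.8,-35.3,3],[3.8,-35.3,3],[3.8,-35.3,3],[3.8,-35.3,3],[3.8,-35.3,3],[3.8,-35.3,3],[3.8,-35.3,3],[0,0,0],[0,0,0],[0,0,0]],"turn":[[0,0,0],[0,0,0],[0,0,0],[0,0,0],[0,0,0],[0,0,0],[0,0,0],[0,0,0],[0,0,0],[0,0,0],[0,0,-0.05],[0,0,0],[0,0,0]],"jaw":[0,0,0,0,0,0,0,0,0,0,0,0,0]}'
python3 - <<'E'
from h import *
o=get_obs();print(np.round(o['q'],3))
c=capture("wrist"); cv2.imwrite("pics/w2.png",c["img"][:,:,::-1])
import pickle; pickle.dump((o,c),open("w2.pkl","wb"))
for t in ["keeper_eye","keeper_nose","keeper_tail","keeper_grip"]:
  for m in mark_of(c,t)[:2]: print(t,m["p"],np.round(m["position"],4))
W=wcloud(o,c); 
sel=np.isfinite(W).all(-1)&(W[...,0]>.49)&(W[...,0]<.62)&(W[...,1]>.09)&(W[...,1]<.33)
w=W[sel]; h,e=np.histogram(w[:,2],np.arange(-.005,.07,.001)); print([(round(a*1000),int(b)) for a,b in zip(e,h) if b>3])
p=w[(w[:,2]>.003)&(w[:,2]<.009)]; p=p[np.hypot(*(p[:,:2]-[.56,.21]).T)<.12]
rect=cv2.minAreaRect((p[:,:2]*1000).astype(np.float32)); print("rect",rect)
tb=w[w[:,2]>.045]; print("tab",len(tb),tb.mean(0)); print(cv2.minAreaRect((tb[:,:2]*1000).astype(np.float32)))
t=w[w[:,2]>.054]; print(len(t),t.mean(0),cv2.minAreaRect((t[:,:2]*1000).astype(np.float32)))
E
```

```text
time_s: 5.12
tcp_pos: [0.5582, 0.2442, 0.2515]
tool_rot: [[0.993, 0.118, -0.0], [0.118, -0.993, -0.0], [-0.0, 0.0, -1.0]]
contact_force: [-0.3, -0.9, -0.2]
opening: 1.0
[-0.032  0.364 -0.619  1.705  0.229  1.146 -0.597]
keeper_eye 0.9 [0.4294 0.1741 0.0024]
keeper_eye 0.55 [0.573  0.1365 0.0016]
keeper_nose 0.86 [ 0.4438  0.1554 -0.0006]
keeper_nose 0.65 [0.5682 0.1163 0.0041]
keeper_tail 0.67 [0.3748 0.2737 0.0067]
keeper_grip 0.89 [0.5522 0.2417 0.0322]
[(-4, 10), (-3, 286), (-2, 2713), (-1, 6633), (0, 3903), (1, 545), (2, 25), (3, 91), (4, 835), (5, 1767), (6, 973), (7, 153), (8, 24), (9, 8), (18, 4), (43, 5), (50, 4), (54, 9), (55, 9), (56, 59), (57, 100), (58, 51)]
rect ((558.89404296875, 219.2480926513672), (217.3253173828125, 62.42885971069336), 89.25184631347656)
tab 39280 [0.55370321 0.25460966 0.32846484]
((554.893310546875, 248.64764404296875), (133.1814727783203, 34.54129409790039), 6.921986103057861)
39267 [0.55370324 0.25460941 0.32855717] ((554.893310546875, 248.64764404296875), (133.1814727783203, 34.54129409790039), 6.921986103057861)
```

View pics/w2.png

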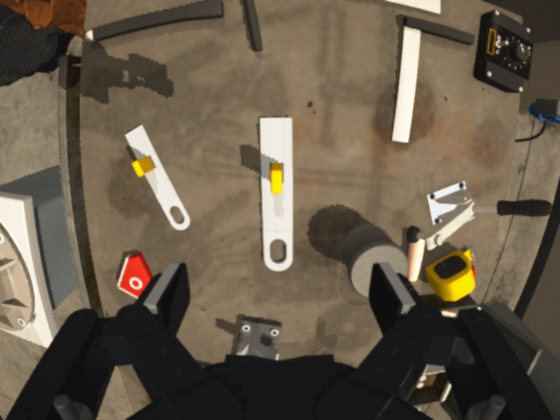

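Run:
```python
from h import *
import pickle
o,c=pickle.load(open("w2.pkl","rb")); W=wcloud(o,c)
v,u=np.mgrid[:420,:560]
sel=np.isfinite(W).all(-1)&(u>245)&(u<310)&(v>105)&(v<285)
w=W[sel]
p=w[(w[:,2]>.0028)&(w[:,2]<.009)]
from scipy.optimize import minimize
def st(yaw):
    d=np.array([np.cos(yaw),np.sin(yaw)]);n=np.array([-d[1],d[0]]);return d,n
q=p[:,:2]-[.56,.21]
# width-minimising yaw using body away from nose
best=min((np.subtract(*np.percentile(q@st(y)[1],[99,1])),y) for y in np.radians(np.arange(94,101,.1)))
print(best[0],np.degrees(best[1]))
for yaw in [best[1]]:
    d,n=st(yaw); a=q@d;l=q@n
    print("a",np.percentile(a,[.2,99.8])*1e3,np.ptp(np.percentile(a,[.2,99.8])*1e3))
    for lo,hi in [(-.06,-.03),(-.03,0),(0,.03),(.03,.06),(.06,.09)]:
        m=(a>lo)&(a<hi); x=np.percentile(l[m],[1.5,98.5])*1e3; print(lo,x.round(1),x.mean().round(2))
t=w[(w[:,2]>.054)&(w[:,2]<.062)]
print("tabtop",len(t),t.mean(0)); tq=t[:,:2]-[.56,.21]; print(np.percentile(tq@d,[2,98])*1e3,np.percentile(tq@n,[2,98])*1e3)
crop_=c["img"][105:285,230:320,::-1]; cv2.imwrite("pics/w2c.png",cv2.resize(crop_,None,fx=3.3,fy=3.3,interpolation=cv2.INTER_CUBIC))
```

```text
0.036169295998649445 97.3999999999998
a [-98.9909638   99.64581707] 198.63678086455462
-0.06 [-17.7  18. ] 0.12
-0.03 [-17.7  17.6] -0.07
0 [-17.8  18. ] 0.11
0.03 [-17.8  18.4] 0.27
0.06 [-17.9  18.7] 0.4
tabtop 230 [0.55526129 0.243862   0.05727068]
[22.3743662  45.88630308] [-5.18612742  5.45195325]
```

View pics/w2c.png

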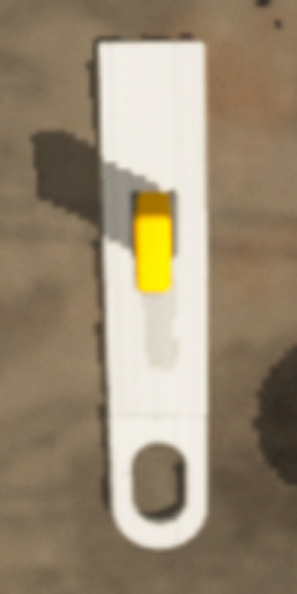

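```bash
python3 -m pendant '{"offset":[[-2.7,0,30],[0,0,40],[0,0,40],[0,0,40],[0,0,40],[0,0,25],[0,0,15],[0,0,8.5],[0,0,0],[0,0,0]],"turn":[[0,0,-0.012],[0,0,0],[0,0,0],[0,0,0],[0,0,0],[0,0,0],[0,0,0],[0,0,0],[0,0,0],[0,0,0]],"jaw":[0,0,0,0,0,0,0,0,0,0]}'
```

```text
time_s: 6.2
tcp_pos: [0.5562, 0.2444, 0.0144]
tool_rot: [[0.991, 0.132, 0.001], [0.132, -0.991, 0.001], [0.001, -0.0, -1.0]]
contact_force: [0.9, -0.6, -0.0]
opening: 0.998
```

```bash
python3 -m pendant '{"offset":[[-0.5,0,1],[0,0,0],[0,0,0],[0,0,0],[0,0,0],[0,0,0],[0,0,0],[0,0,0],[0,0,0],[0,0,0]],"turn":[[0,0,0],[0,0,0],[0,0,0],[0,0,0],[0,0,0],[0,0,0],[0,0,0],[0,0,0],[0,0,0],[0,0,0]],"jaw":[255,255,255,255,255,255,255,255,255,255]}'
```

```text
time_s: 7.03
tcp_pos: [0.5551, 0.2441, 0.0126]
tool_rot: [[0.991, 0.133, 0.0], [0.133, -0.991, -0.0], [0.0, 0.0, -1.0]]
contact_force: [-2.2, -1.7, 5.6]
opening: 0.133
```

```bash
python3 -m pendant '{"offset":[[0,0,-8],[0,0,-20],[0,0,-35],[0,0,-35],[0,0,-35],[0,0,-35],[0,0,-12],[0,0,0],[2,36.7,0],[2,36.7,0],[2,36.7,0],[2,36.7,0],[2,36.7,0],[2,36.7,0],[2,36.7,0],[2,36.7,0],[2,36.7,0],[2,36.7,0]],"turn":[[0,0,0],[0,0,0],[0,0,0],[0,0,0.05],[0,0,0.05],[0,0,0.05],[0,0,0.052],[0,0,0],[0,0,0],[0,0,0],[0,0,0],[0,0,0],[0,0,0],[0,0,0],[0,0,0],[0,0,0],[0,0,0],[0,0,0]],"jaw":[255,255,255,255,255,255,255,255,255,255,255,255,255,255,255,255,255,255]}'
python3 -m pendant '{"offset":[[0,0,0],[0,0,0],[0,0,0],[0,0,0],[0,0,0],[0,0,0],[0,0,0],[0,0,0],[0,0,0],[0,0,0]],"turn":[[0.1,0,0],[0.1,0,0],[0.1,0,0],[0.1,0,0],[0.1,0,0],[0.1,0,0],[0.1,0,0],[0,0,0],[0,0,0],[0,0,0]],"jaw":[255,255,255,255,255,255,255,255,255,255]}'
python3 - <<'E'
from h import *
o=get_obs();print(np.round(o['q'],3),o['contact_force'],o['wrist_torque'])
s=capture("side"); cv2.imwrite("pics/s3.png",s["img"][:,:,::-1])
c=capture("top"); cv2.imwrite("pics/t3.png",c["img"][:,:,::-1])
o=get_obs();w=capture("wrist"); cv2.imwrite("pics/w3.png",w["img"][:,:,::-1])
import pickle; pickle.dump((o,s,c,w),open("p3.pkl","wb"))
E
```

```text
time_s: 8.53
tcp_pos: [0.5483, -0.1252, 0.1907]
tool_rot: [[0.998, -0.067, -0.002], [-0.067, -0.998, 0.0], [-0.002, -0.0, -1.0]]
contact_force: [1.0, 0.0, -3.8]
opening: 0.133
time_s: 9.37
tcp_pos: [0.5494, -0.1227, 0.1916]
tool_rot: [[0.998, -0.052, 0.043], [-0.067, -0.764, 0.641], [-0.0, -0.643, -0.766]]
contact_force: [-0.0, 0.1, -3.5]
opening: 0.138
[ 0.905  0.55  -0.588  1.772 -0.408  1.15   0.503] [-0.03484479  0.08742688 -3.53806427] [-1.1408851   0.05119016 -0.02818363]
```

View pics/s3.png

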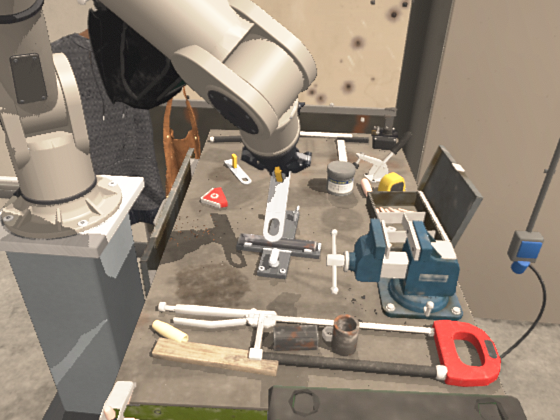

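View pics/t3.png

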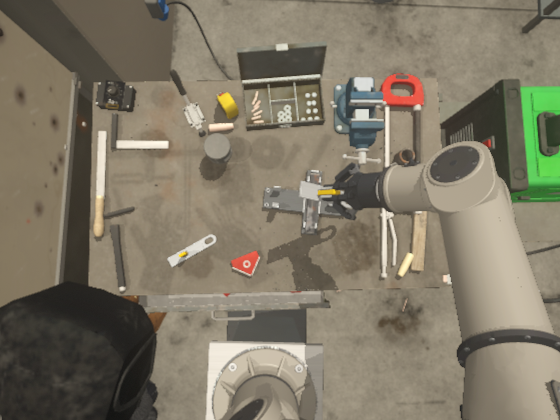

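View pics/w3.png

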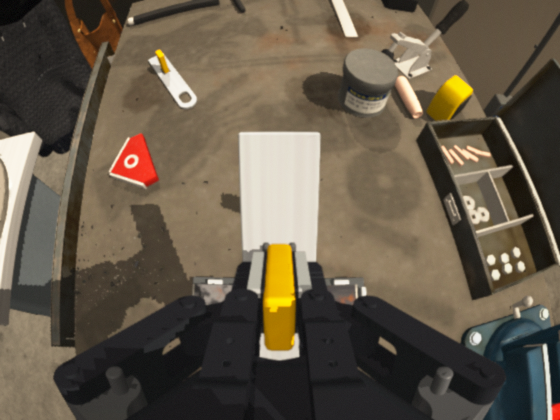

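Run:
```python
from h import *
import pickle
o,s,c,w=pickle.load(open("p3.pkl","rb"))
R=np.array(o["tool_rot"]);T=np.array(o["tcp_pos"])
W=wcloud(o,w); v,u=np.mgrid[:420,:560]
q=(W-T)@R*1000
m=np.isfinite(q).all(-1)&(u>225)&(u<335)&(v>115)&(v<250)&(abs(q[...,2]-6.6)<8)
p=q[m]; A=np.c_[p[:,:2],np.ones(len(p))]; k,_,_,_=np.linalg.lstsq(A,p[:,2],rcond=None); print("wrist plane z=ax+by+c",k,"pitch deg",np.degrees(np.arctan(k[1])),len(p))
for lo,hi in [(-64,-55),(-55,-45),(-45,-35),(-35,-28)]:
    mm=(p[:,1]>lo)&(p[:,1]<hi); print(lo,np.percentile(p[mm,0],[1,99]).round(1) if mm.sum() else None)
print("tail y",np.percentile(p[:,1],.5))
# side
W=cloud(s); q=(W-T)@R*1000
m=np.isfinite(q).all(-1)&(abs(q[...,0])<30)&(q[...,1]>20)&(q[...,1]<145)&(abs(q[...,2]-9)<10)
p=q[m]; A=np.c_[p[:,:2],np.ones(len(p))]; k,_,_,_=np.linalg.lstsq(A,p[:,2],rcond=None); print("side plane",k,np.degrees(np.arctan(k[1])),len(p))
for lo,hi in [(30,45),(45,60),(60,75),(75,90),(90,100)]:
    mm=(p[:,1]>lo)&(p[:,1]<hi)
    if mm.sum()>4: print(lo,np.percentile(p[mm,0],[1,99]).round(1),np.median(p[mm,2]))
print("nose y",np.percentile(p[:,1],99.5))
# stud head in side cloud
d=np.array([.0706,.9975]);n=np.array([-.9975,.0706]);S0=np.array([.5449,-.1832])
a=(W[...,:2]-S0)@d*1000;l=(W[...,:2]-S0)@n*1000;z=W[...,2]*1000
m=np.isfinite(z)&(abs(a)<45)&(abs(l)<20)&(z>30)&(z<42); print("head side",m.sum(),np.percentile(a[m],[2,98]),np.percentile(l[m],[2,98]),l[m].mean(),np.median(z[m]))
crop(s,210,160,340,285,"pics/s3c.png")
```

```text
wrist plane z=ax+by+c [ 6.42628857e-04 -7.53671136e-03  6.94420783e+00] pitch deg -0.43181357640487783 9235
-64 [-18.5  18.8]
-55 [-18.3  18.6]
-45 [-18.2  18.7]
-35 [-18.1  18.5]
tail y -65.63468921253332
side plane [-3.53213308e-03  8.07736590e-04  6.32871245e+00] 0.04627988748130027 927
30 [-19.2  18.1] 6.307752128239169
45 [-19.4  17.9] 6.232431991652115
60 [-19.2  17.8] 6.247835466782114
75 [-19.   17.8] 6.179144462700809
90 [-19.7  17.8] 6.714902564596187
nose y 135.90977819616052
head side 128 [-26.40820665  18.05445321] [-7.05286648  8.30735499] 0.11745810652138533 36.47696281558331
```

View pics/s3c.png

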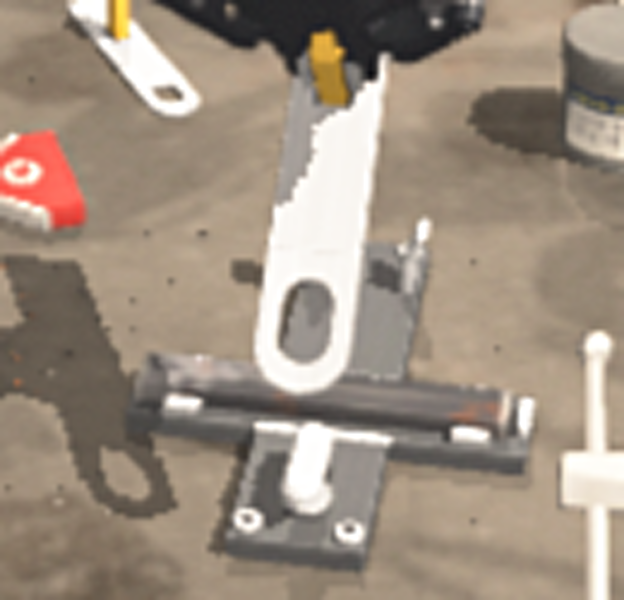

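```bash
python3 -m pendant '{"offset":[[0,10.8,9.2],[0,9,10.7],[0,9,10.7],[0,9,10.7],[0,9,10.7],[0,0,0],[0,0,0]],"turn":[[0,0,0],[0,0,0],[0,0,0],[0,0,0],[0,0,0],[0,0,0],[0,0,0]],"jaw":[255,255,255,255,255,255,255]}'
cat > st.py <<'E'
from h import *
d=np.array([.0706,.9975]);n=np.array([-.9975,.0706]);S0=np.array([.5449,-.1832])
def state(o=None):
    o=o or get_obs(); R=np.array(o["tool_rot"]);T=np.array(o["tcp_pos"])
    ex=-R[:,1];ez=-R[:,2];E=T-.1053*ex-.0126*ez
    r=E[:2]-S0; f=np.array(o["contact_force"])
    print("t",round(o["time_s"],2),"pitch",np.degrees(np.arcsin(ex[2])).round(2),"yaw",np.degrees(np.arctan2(ex[1],ex[0])).round(2),"roll",np.degrees(np.arcsin(R[2,0])).round(2),"E x,y,z",(r@d*1e3).round(2),(r@n*1e3).round(2),(E[2]*1e3).round(2),"F x,y,z",(f[:2]@d).round(1),(f[:2]@n).round(1),f[2].round(1),"M",np.round(o["wrist_torque"],2),"open",round(o["opening"],3))
    return o
if __name__=="__main__": state()
E
python3 st.py
python3 - <<'E'
from h import *
s=capture("side"); crop(s,210,160,340,285,"pics/s4c.png")
E
```

```text
time_s: 10.1
tcp_pos: [0.5491, -0.1254, 0.1213]
tool_rot: [[0.998, -0.054, 0.043], [-0.069, -0.762, 0.644], [-0.002, -0.645, -0.764]]
contact_force: [0.4, -0.7, -3.7]
opening: 0.131
t 10.1 pitch 40.19 yaw 85.97 roll -0.1 E x,y,z -14.34 -0.09 43.72 F x,y,z -0.7 -0.4 -3.7 M [-1.21  0.07  0.01] open 0.131
```

View pics/s4c.png

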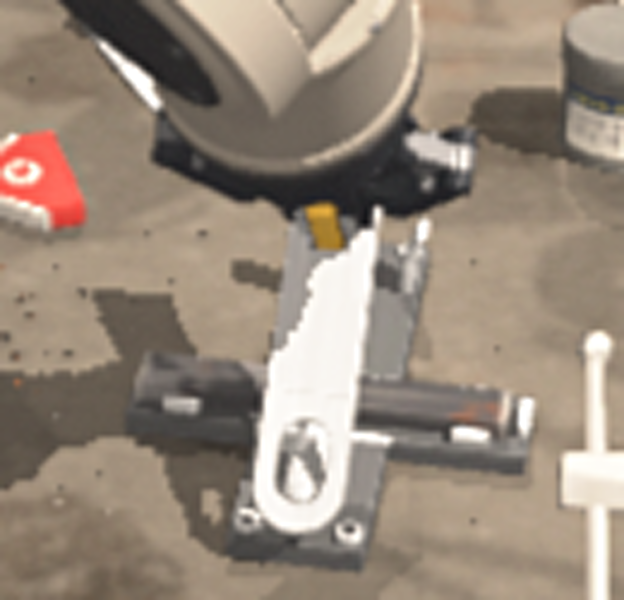

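```bash
python3 -m pendant '{"offset":[[0,1.7,2],[0,1.7,2],[0,1.7,2],[0,1.7,2.1],[0,0,0],[0,0,0]],"turn":[[0,0,0],[0,0,0],[0,0,0],[0,0,0],[0,0,0],[0,0,0]],"jaw":[255,255,255,255,255,255]}'
python3 st.py
python3 - <<'E'
from h import *
s=capture("side"); crop(s,210,160,340,285,"pics/s5c.png")
E
```

```text
time_s: 10.65
tcp_pos: [0.5495, -0.1258, 0.1117]
tool_rot: [[0.998, -0.053, 0.044], [-0.069, -0.763, 0.643], [-0.0, -0.644, -0.765]]
contact_force: [0.2, 0.1, -3.2]
opening: 0.133
t 10.65 pitch 40.11 yaw 86.03 roll -0.01 E x,y,z -14.79 -0.59 34.2 F x,y,z 0.1 -0.2 -3.2 M [-1.23  0.08 -0.06] open 0.133
```

View pics/s5c.png

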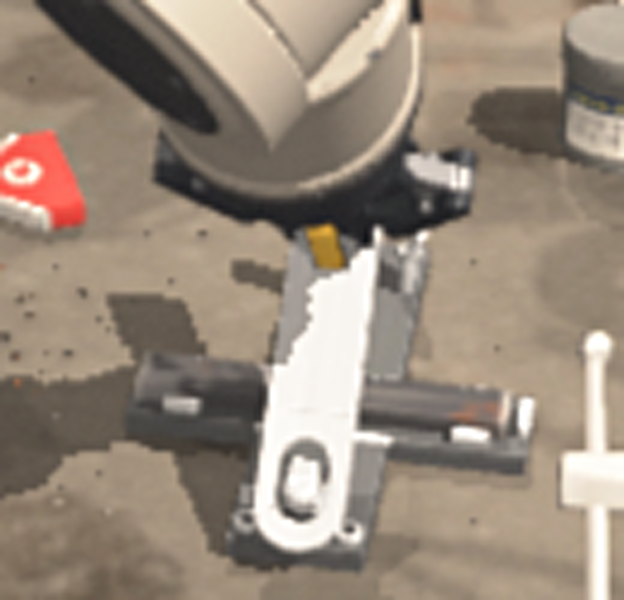

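```bash
python3 -m pendant '{"offset":[[0,0.6,0.8],[0,-1.5,1.3],[0,-1.5,1.3],[0,-1.5,1.3],[0,-1.5,1.3],[0,-1.5,1.3],[0,-1.5,1.3],[0,0,0]],"turn":[[0,0,0],[0,0,0],[0,0,0],[0,0,0],[0,0,0],[0,0,0],[0,0,0],[0,0,0]],"jaw":[255,255,255,255,255,255,255,255]}'
python3 st.py
```

```text
time_s: 11.37
tcp_pos: [0.5503, -0.1132, 0.1107]
tool_rot: [[0.998, -0.052, 0.044], [-0.068, -0.763, 0.643], [0.0, -0.644, -0.765]]
contact_force: [-0.7, 1.4, -3.8]
opening: 0.132
t 11.37 pitch 40.12 yaw 86.08 roll 0.0 E x,y,z -2.19 -0.63 33.17 F x,y,z 1.4 0.8 -3.8 M [-1.27  0.11 -0.06] open 0.132
```

```bash
python3 -m pendant '{"offset":[[-0.4,-0.8,0.65],[0,-0.8,0.65],[0,-0.8,0.65],[0,-0.8,0.65],[0,-0.8,0.65],[0,0,0]],"turn":[[0,0,0],[0,0,0],[0,0,0],[0,0,0],[0,0,0],[0,0,0]],"jaw":[255,255,255,255,255,255]}' >/dev/null
python3 st.py
python3 -m pendant '{"offset":[[0,-0.8,0.65],[0,-0.8,0.65],[0,0,0]],"turn":[[0,0,0],[0,0,0],[0,0,0]],"jaw":[255,255,255]}' >/dev/null
python3 st.py
```

```text
t 11.87 pitch 40.12 yaw 86.05 roll 0.0 E x,y,z 2.59 -0.23 33.22 F x,y,z -0.9 0.6 -3.8 M [-1.24  0.13  0.01] open 0.133
t 12.12 pitch 40.12 yaw 86.06 roll 0.0 E x,y,z 4.68 -0.2 33.23 F x,y,z 0.7 0.2 -4.5 M [-1.28  0.1   0.02] open 0.132
```

```bash
python3 -m pendant '{"offset":[[0,-0.8,0.65],[0,0,0]],"turn":[[0,0,0],[0,0,0]],"jaw":[255,255]}' >/dev/null
python3 st.py
python3 -m pendant '{"offset":[[0,-0.8,0.65],[0,0,0]],"turn":[[0,0,0],[0,0,0]],"jaw":[255,255]}' >/dev/null
python3 st.py
```

```text
t 12.28 pitch 40.11 yaw 86.05 roll 0.0 E x,y,z 5.64 -0.22 33.26 F x,y,z -0.3 -0.2 -4.7 M [-1.27  0.08 -0.03] open 0.133
t 12.45 pitch 40.11 yaw 86.05 roll 0.0 E x,y,z 6.63 -0.21 33.28 F x,y,z 0.4 0.2 -3.9 M [-1.27  0.04 -0.  ] open 0.132
```

```bash
for i in 1 2; do :; done; python3 -m pendant '{"offset":[[0,-0.8,0.65],[0,0,0]],"turn":[[0,0,0],[0,0,0]],"jaw":[255,255]}' >/dev/null
python3 st.py
python3 -m pendant '{"offset":[[0,-0.4,0.32],[0,0,0]],"turn":[[0,0,0],[0,0,0]],"jaw":[255,255]}' >/dev/null
python3 st.py
```

```text
t 12.62 pitch 40.11 yaw 86.05 roll 0.0 E x,y,z 7.67 -0.22 33.29 F x,y,z 0.3 -0.1 -4.8 M [-1.3   0.02  0.01] open 0.136
t 12.78 pitch 40.11 yaw 86.04 roll 0.0 E x,y,z 7.98 -0.22 33.29 F x,y,z -1.2 0.3 -3.9 M [-1.38  0.1  -0.01] open 0.133
```

```bash
python3 -m pendant '{"offset":[[0,-0.4,0.32],[0,0,0]],"turn":[[0,0,0],[0,0,0]],"jaw":[255,255]}' >/dev/null
python3 st.py
python3 -m pendant '{"offset":[[0,0,0]],"turn":[[0,0,0]],"jaw":[255]}' >/dev/null
python3 st.py
```

```text
t 12.95 pitch 40.09 yaw 86.04 roll 0.01 E x,y,z 8.33 -0.24 33.29 F x,y,z -1.2 -1.0 -5.0 M [-1.6   0.14 -0.02] open 0.132
t 13.03 pitch 40.1 yaw 86.04 roll 0.0 E x,y,z 8.31 -0.23 33.27 F x,y,z -1.8 -0.0 -4.8 M [-1.65  0.1  -0.05] open 0.14
```

```bash
python3 -m pendant '{"offset":[[0,-0.4,0.32],[0,0,0]],"turn":[[0,0,0],[0,0,0]],"jaw":[255,255]}' >/dev/null
python3 st.py
python3 - <<'E'
from h import *
s=capture("side"); crop(s,230,190,300,265,"pics/s6c.png")
E
```

```text
t 13.2 pitch 40.09 yaw 86.03 roll 0.01 E x,y,z 8.72 -0.21 33.24 F x,y,z -3.1 1.3 -5.5 M [-2.03  0.2  -0.03] open 0.135
```

View pics/s6c.png

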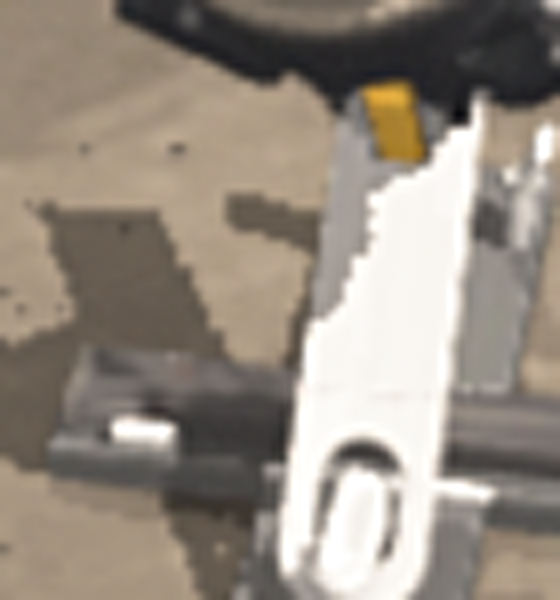

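```bash
cat > path.py <<'E'
import numpy as np, sys
def inc(seq):
    # seq of (theta deg, Ex, Ez); prints tool offset rows
    def pose(t,x,z):
        t=np.radians(t);ex=np.array([np.cos(t),np.sin(t)]);ez=np.array([-np.sin(t),np.cos(t)])
        return np.array([x,z])+105.3*ex+12.6*ez,-ex,-ez
    off=[];tr=[]
    for a,b in zip(seq[:-1],seq[1:]):
        T0,ty,tz=pose(*a);T1,_,_=pose(*b);D=T1-T0
        off.append([0,round(D@ty,1),round(D@tz,1)]);tr.append([round(np.radians(b[0]-a[0]),4),0,0])
    print(off);print(tr)
E
python3 - <<'E'
from path import *
zt={40:33.2,35:31.4,30:29.8,25:28.2,20:26.8,15:25.4,10:24}
k=sorted(zt); th=np.arange(40,9,-2.5)
Ez=np.interp(th,k,[zt[i] for i in k]); Ex=7.6+18*(np.cos(np.radians(th))-np.cos(np.radians(40)))
seq=[(40.1,8.7,33.24)]+list(zip(th,Ex,Ez)); print([(a,round(b,1),round(c,1)) for a,b,c in seq]); inc(seq)
E
```

```text
[(40.1, 8.7, 33.2), (np.float64(40.0), np.float64(7.6), np.float64(33.2)), (np.float64(37.5), np.float64(8.1), np.float64(32.3)), (np.float64(35.0), np.float64(8.6), np.float64(31.4)), (np.float64(32.5), np.float64(9.0), np.float64(30.6)), (np.float64(30.0), np.float64(9.4), np.float64(29.8)), (np.float64(27.5), np.float64(9.8), np.float64(29.0)), (np.float64(25.0), np.float64(10.1), np.float64(28.2)), (np.float64(22.5), np.float64(10.4), np.float64(27.5)), (np.float64(20.0), np.float64(10.7), np.float64(26.8)), (np.float64(17.5), np.float64(11.0), np.float64(26.1)), (np.float64(15.0), np.float64(11.2), np.float64(25.4)), (np.float64(12.5), np.float64(11.4), np.float64(24.7)), (np.float64(10.0), np.float64(11.5), np.float64(24.0))]
[[0, np.float64(0.8), np.float64(-0.5)], [0, np.float64(-0.2), np.float64(5.6)], [0, np.float64(-0.3), np.float64(5.6)], [0, np.float64(-0.3), np.float64(5.5)], [0, np.float64(-0.4), np.float64(5.5)], [0, np.float64(-0.4), np.float64(5.5)], [0, np.float64(-0.4), np.float64(5.5)], [0, np.float64(-0.4), np.float64(5.4)], [0, np.float64(-0.4), np.float64(5.4)], [0, np.float64(-0.4), np.float64(5.3)], [0, np.float64(-0.4), np.float64(5.3)], [0, np.float64(-0.4), np.float64(5.3)], [0, np.float64(-0.4), np.float64(5.3)]]
[[np.float64(-0.0017), 0, 0], [np.float64(-0.0436), 0, 0], [np.float64(-0.0436), 0, 0], [np.float64(-0.0436), 0, 0], [np.float64(-0.0436), 0, 0], [np.float64(-0.0436), 0, 0], [np.float64(-0.0436), 0, 0], [np.float64(-0.0436), 0, 0], [np.float64(-0.0436), 0, 0], [np.float64(-0.0436), 0, 0], [np.float64(-0.0436), 0, 0], [np.float64(-0.0436), 0, 0], [np.float64(-0.0436), 0, 0]]
```

```bash
python3 -m pendant '{"offset":[[0,0.6,-0.4],[0,-0.2,5.6],[0,-0.3,5.6],[0,-0.3,5.5],[0,-0.4,5.5],[0,0,0]],"turn":[[0,0,0],[-0.0436,0,0],[-0.0436,0,0],[-0.0436,0,0],[-0.0436,0,0],[0,0,0]],"jaw":[255,255,255,255,255,255]}' >/dev/null
python3 st.py
python3 - <<'E'
from h import *
s=capture("side"); crop(s,220,170,320,285,"pics/s7c.png")
E
```

```text
t 13.75 pitch 29.99 yaw 86.24 roll 0.04 E x,y,z 11.76 -0.36 30.36 F x,y,z -3.0 0.8 -1.6 M [-1.89  0.28 -0.05] open 0.13
```

View pics/s7c.png

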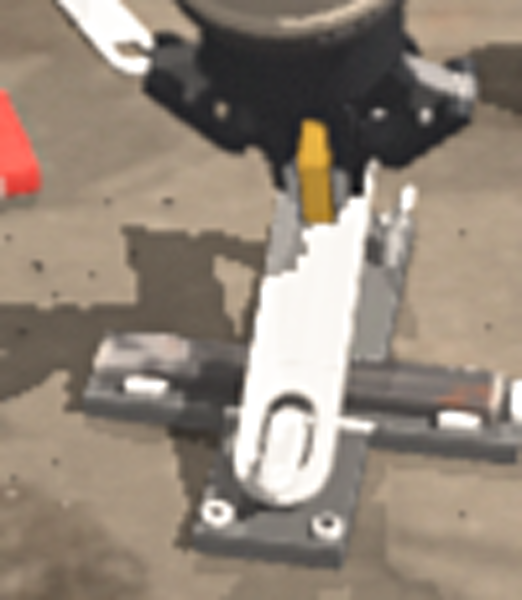

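```bash
python3 -m pendant '{"offset":[[0,1.3,-0.8],[0,0,0]],"turn":[[0,0,0],[0,0,0]],"jaw":[255,255]}' >/dev/null
cat > hand.py <<'E'
from st import *
o=state()
w=capture("wrist");s=capture("side")
R=np.array(o["tool_rot"]);T=np.array(o["tcp_pos"])
W=wcloud(o,w); v,u=np.mgrid[:420,:560]
q=(W-T)@R*1000
m=np.isfinite(q).all(-1)&(u>225)&(u<335)&(v>115)&(v<250)&(abs(q[...,2]-6.6)<5)&(q[...,1]<-24)
p=q[m]; A=np.c_[p[:,:2],np.ones(len(p))]; k,_,_,_=np.linalg.lstsq(A,p[:,2],rcond=None); print("wrist plane",k.round(4),"pitch deg",np.degrees(np.arctan(k[1])).round(2),len(p))
for lo,hi in [(-64,-50),(-50,-30)]:
    mm=(p[:,1]>lo)&(p[:,1]<hi); print(lo,np.percentile(p[mm,0],[1,99]).round(1) if mm.sum() else None)
print("tail y",np.percentile(p[:,1],.5).round(2), "z at tail", np.median(p[p[:,1]<-55,2]).round(2))
W=cloud(s); q=(W-T)@R*1000
m=np.isfinite(q).all(-1)&(abs(q[...,0])<22)&(q[...,1]>20)&(q[...,1]<145)&(abs(q[...,2]-6.6)<5)
p=q[m]; A=np.c_[p[:,:2],np.ones(len(p))]; k,_,_,_=np.linalg.lstsq(A,p[:,2],rcond=None); print("side plane",k.round(4),np.degrees(np.arctan(k[1])).round(2),len(p))
print("nose y",np.percentile(p[:,1],99.5).round(2),"z at nose",np.median(p[p[:,1]>120,2]) if (p[:,1]>120).any() else None, "z mid",np.median(p[(p[:,1]>40)&(p[:,1]<80),2]))
E
python3 hand.py
```

```text
t 13.97 pitch 30.21 yaw 85.98 roll -0.02 E x,y,z 8.08 -0.08 29.75 F x,y,z 0.5 -0.1 -4.7 M [-0.98  0.07  0.01] open 0.132
wrist plane [ 0.     -0.0126  7.0563] pitch deg -0.72 6888
-64 [-18.3  18.8]
-50 [-18.2  18.6]
tail y -65.58 z at tail 7.78
side plane [3.9000e-03 9.3000e-03 5.0427e+00] 0.54 843
nose y 144.6 z at nose 6.542544938667151 z mid 5.459155309379094
```

Run:
```python
from path import *
zt={30.2:29.75,25:28.2,20:26.8,15:25.4,10:24}
k=sorted(zt); th=np.arange(29,9.9,-1)
Ez=np.interp(th,k,[zt[i] for i in k]); Ex=7.4+18*(np.cos(np.radians(th))-np.cos(np.radians(40)))
seq=[(30.2,8.1,29.75)]+list(zip(th,Ex,Ez)); inc(seq)
```

```text
[[0, np.float64(-1.1), np.float64(3.1)], [0, np.float64(-0.2), np.float64(2.2)], [0, np.float64(-0.2), np.float64(2.2)], [0, np.float64(-0.2), np.float64(2.2)], [0, np.float64(-0.2), np.float64(2.2)], [0, np.float64(-0.2), np.float64(2.1)], [0, np.float64(-0.2), np.float64(2.1)], [0, np.float64(-0.2), np.float64(2.1)], [0, np.float64(-0.2), np.float64(2.1)], [0, np.float64(-0.2), np.float64(2.1)], [0, np.float64(-0.2), np.float64(2.1)], [0, np.float64(-0.2), np.float64(2.1)], [0, np.float64(-0.2), np.float64(2.1)], [0, np.float64(-0.2), np.float64(2.1)], [0, np.float64(-0.2), np.float64(2.1)], [0, np.float64(-0.2), np.float64(2.1)], [0, np.float64(-0.2), np.float64(2.1)], [0, np.float64(-0.2), np.float64(2.1)], [0, np.float64(-0.2), np.float64(2.1)], [0, np.float64(-0.2), np.float64(2.1)]]
[[np.float64(-0.0209), 0, 0], [np.float64(-0.0175), 0, 0], [np.float64(-0.0175), 0, 0], [np.float64(-0.0175), 0, 0], [np.float64(-0.0175), 0, 0], [np.float64(-0.0175), 0, 0], [np.float64(-0.0175), 0, 0], [np.float64(-0.0175), 0, 0], [np.float64(-0.0175), 0, 0], [np.float64(-0.0175), 0, 0], [np.float64(-0.0175), 0, 0], [np.float64(-0.0175), 0, 0], [np.float64(-0.0175), 0, 0], [np.float64(-0.0175), 0, 0], [np.float64(-0.0175), 0, 0], [np.float64(-0.0175), 0, 0], [np.float64(-0.0175), 0, 0], [np.float64(-0.0175), 0, 0], [np.float64(-0.0175), 0, 0], [np.float64(-0.0175), 0, 0]]
```

```bash
python3 -m pendant '{"offset":[[0,-1.1,3.1],[0,-0.2,2.2],[0,-0.2,2.2],[0,-0.2,2.2],[0,-0.2,2.2],[0,-0.2,2.1],[0,0,0],[0,0,0],[0,0,0]],"turn":[[-0.0209,0,0],[-0.0175,0,0],[-0.0175,0,0],[-0.0175,0,0],[-0.0175,0,0],[-0.0175,0,0],[0,0,0],[0,0,0],[0,0,0]],"jaw":[255,255,255,255,255,255,255,255,255]}' >/dev/null
python3 st.py
```

```text
t 14.82 pitch 23.91 yaw 86.05 roll -0.0 E x,y,z 10.48 -0.24 28.04 F x,y,z 0.5 0.3 -4.1 M [-0.77 -0.01  0.  ] open 0.133
```

```bash
python3 -m pendant '{"offset":[[0,-0.1,2.1],[0,-0.1,2.1],[0,-0.2,2.1],[0,-0.2,2.1],[0,-0.2,2.1],[0,-0.2,2.1],[0,-0.2,2.1],[0,-0.2,2.1],[0,-0.2,2.1],[0,0,0],[0,0,0]],"turn":[[-0.0175,0,0],[-0.0175,0,0],[-0.0175,0,0],[-0.0175,0,0],[-0.0175,0,0],[-0.0175,0,0],[-0.0175,0,0],[-0.0175,0,0],[-0.0175,0,0],[0,0,0],[0,0,0]],"jaw":[255,255,255,255,255,255,255,255,255,255,255]}' >/dev/null
python3 st.py
python3 - <<'E'
from h import *
s=capture("side"); crop(s,220,170,320,285,"pics/s8c.png")
E
```

```text
t 15.73 pitch 14.87 yaw 86.1 roll -0.0 E x,y,z 11.52 -0.26 25.78 F x,y,z -0.3 1.1 -3.3 M [-0.44  0.02  0.01] open 0.133
```

View pics/s8c.png

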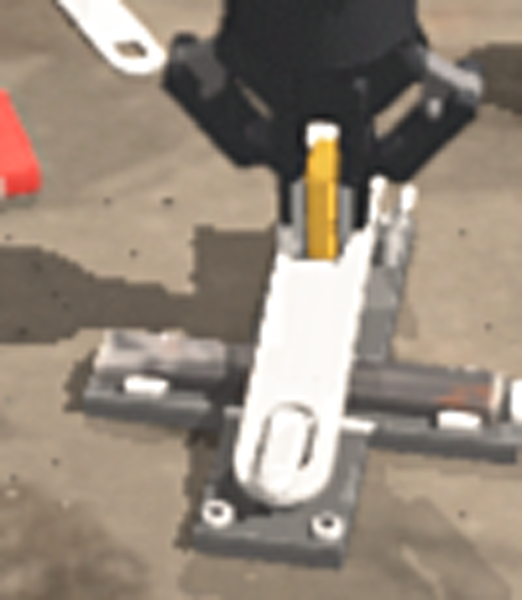

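```bash
python3 -m pendant '{"offset":[[0,-0.2,2.1],[0,-0.2,2.1],[0,-0.2,2.2],[0,-0.2,2.2],[0,-0.2,2.2],[0,-0.2,2.2],[0,0,0],[0,0,0]],"turn":[[-0.0175,0,0],[-0.0175,0,0],[-0.0175,0,0],[-0.0175,0,0],[-0.0175,0,0],[-0.0175,0,0],[0,0,0],[0,0,0]],"jaw":[255,255,255,255,255,255,255,255]}' >/dev/null
python3 st.py
python3 - <<'E'
from h import *
o=get_obs()
s=capture("side"); crop(s,220,170,320,285,"pics/s9c.png")
w=capture("wrist"); cv2.imwrite("pics/w9.png",w["img"][:,:,::-1])
E
```

```text
t 16.45 pitch 8.85 yaw 86.11 roll -0.01 E x,y,z 11.96 -0.25 23.82 F x,y,z -0.9 0.3 -4.3 M [-0.2   0.05  0.01] open 0.14
```

View pics/s9c.png

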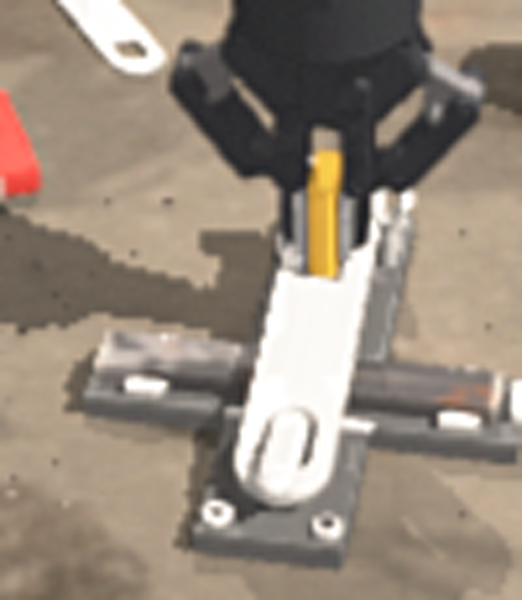

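View pics/w9.png

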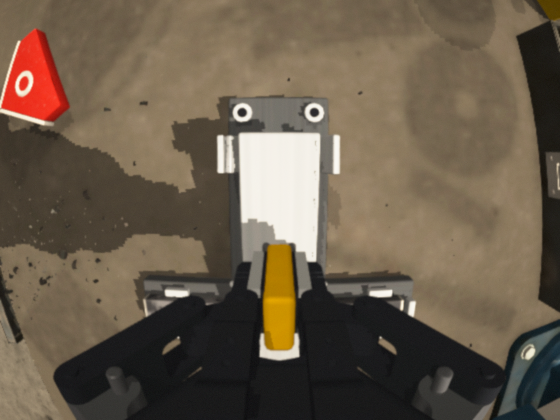

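```bash
python3 - <<'E'
from path import *
inc([(8.9,11.9,23.8),(8,11.7,23.6),(7,11.7,23.4),(6,11.7,23.2),(5,11.7,23.0),(4,11.7,22.8),(3,11.7,22.6),(2,11.7,22.4),(1,11.7,22.2),(0,11.7,22)])
E
python3 -m pendant '{"offset":[[0,0,1.8],[0,-0.2,2.0],[0,-0.2,2.0],[0,0,0],[0,0,0]],"turn":[[-0.0157,0,0],[-0.0175,0,0],[-0.0175,0,0],[0,0,0],[0,0,0]],"jaw":[255,255,255,255,255]}' >/dev/null
python3 st.py
```

```text
[[0, np.float64(0.0), np.float64(1.8)], [0, np.float64(-0.2), np.float64(2.0)], [0, np.float64(-0.2), np.float64(2.0)], [0, np.float64(-0.2), np.float64(2.0)], [0, np.float64(-0.2), np.float64(2.0)], [0, np.float64(-0.2), np.float64(2.0)], [0, np.float64(-0.2), np.float64(2.0)], [0, np.float64(-0.2), np.float64(2.0)], [0, np.float64(-0.2), np.float64(2.0)]]
[[np.float64(-0.0157), 0, 0], [np.float64(-0.0175), 0, 0], [np.float64(-0.0175), 0, 0], [np.float64(-0.0175), 0, 0], [np.float64(-0.0175), 0, 0], [np.float64(-0.0175), 0, 0], [np.float64(-0.0175), 0, 0], [np.float64(-0.0175), 0, 0], [np.float64(-0.0175), 0, 0]]
t 16.97 pitch 5.95 yaw 86.11 roll 0.01 E x,y,z 12.03 -0.47 23.42 F x,y,z -0.2 -1.5 -3.5 M [-0.01 -0.24 -0.09] open 0.131
```

```bash
python3 -m pendant '{"offset":[[0,-0.2,2.0],[0,0,0]],"turn":[[-0.0175,0,0],[0,0,0]],"jaw":[255,255]}' >/dev/null
python3 st.py
python3 -m pendant '{"offset":[[0,-0.2,2.0],[0,0,0]],"turn":[[-0.0175,0,0],[0,0,0]],"jaw":[255,255]}' >/dev/null
python3 st.py
```

```text
t 17.13 pitch 4.89 yaw 86.07 roll 0.02 E x,y,z 11.68 -0.45 23.29 F x,y,z -0.3 -1.3 -5.0 M [-0.25 -0.41 -0.13] open 0.132
t 17.3 pitch 3.89 yaw 86.08 roll 0.02 E x,y,z 11.79 -0.47 23.09 F x,y,z 0.0 -2.7 -4.2 M [-0.25 -0.58 -0.13] open 0.131
```

```bash
python3 -m pendant '{"offset":[[0,-0.2,2.0],[0,0,0]],"turn":[[-0.0175,0,0],[0,0,0]],"jaw":[255,255]}' >/dev/null
python3 st.py
python3 -m pendant '{"offset":[[0,-0.2,2.0],[0,0,0]],"turn":[[-0.0175,0,0],[0,0,0]],"jaw":[255,255]}' >/dev/null
python3 st.py; python3 hand.py
```

```text
t 17.47 pitch 2.91 yaw 86.09 roll 0.02 E x,y,z 11.9 -0.44 22.89 F x,y,z -0.5 -2.6 -5.3 M [-0.32 -0.69 -0.18] open 0.134
t 17.63 pitch 1.93 yaw 86.09 roll -0.01 E x,y,z 11.8 -0.25 22.65 F x,y,z -0.5 -2.2 -6.2 M [-0.25 -0.64 -0.15] open 0.132
t 17.63 pitch 1.93 yaw 86.09 roll -0.01 E x,y,z 11.8 -0.25 22.65 F x,y,z -0.5 -2.2 -6.2 M [-0.25 -0.64 -0.15] open 0.132
wrist plane [ 6.8000e-03 -1.8000e-03  7.1283e+00] pitch deg -0.1 7934
-64 [-23.   24.4]
-50 [-22.   23.6]
tail y -65.92 z at tail 7.5
side plane [ 9.0000e-04 -3.3000e-03  5.8713e+00] -0.19 513
nose y 142.28 z at nose 5.0673853896855405 z mid 5.664919580377139
```

```bash
python3 -m pendant '{"offset":[[0,-0.2,2.0],[0,0,0]],"turn":[[-0.0175,0,0],[0,0,0]],"jaw":[255,255]}' >/dev/null
python3 st.py
python3 -m pendant '{"offset":[[0,-0.2,2.0],[0,0,0]],"turn":[[-0.0175,0,0],[0,0,0]],"jaw":[255,255]}' >/dev/null
python3 st.py
python3 - <<'E'
from h import *
s=capture("side"); crop(s,220,170,320,285,"pics/s10c.png")
w=capture("wrist"); cv2.imwrite("pics/w10.png",cv2.resize(w["img"][80:280,180:380,::-1],None,fx=3,fy=3,interpolation=cv2.INTER_CUBIC))
E
```

```text
t 17.9 pitch 0.94 yaw 86.06 roll -0.03 E x,y,z 11.5 0.04 22.4 F x,y,z -0.2 -2.4 -7.9 M [-0.45 -0.53 -0.09] open 0.13
t 18.07 pitch -0.05 yaw 86.09 roll -0.07 E x,y,z 11.72 0.39 22.14 F x,y,z 0.5 0.7 -5.0 M [0.12 0.07 0.06] open 0.128
```

View pics/w10.png

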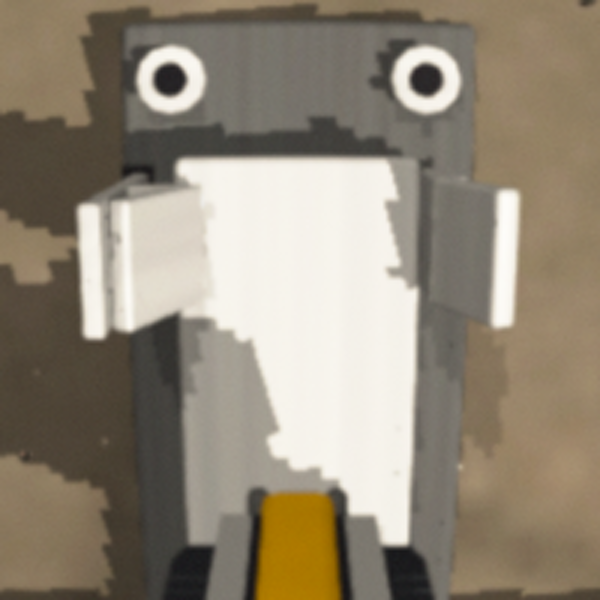

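View pics/s10c.png

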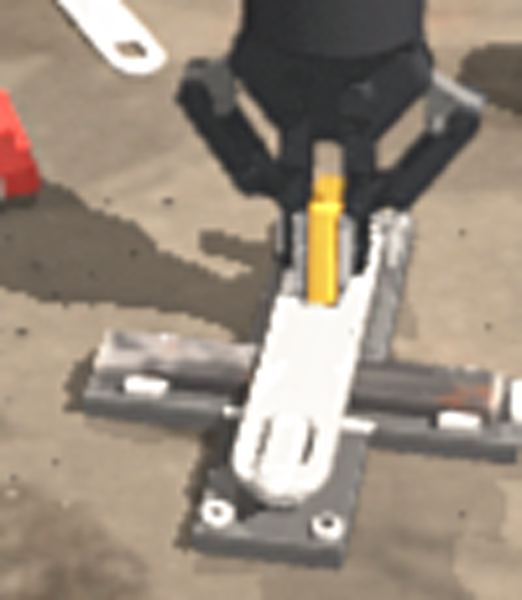

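```bash
python3 -m pendant '{"offset":[[0,0,0.8],[0,0,0]],"turn":[[-0.005,0,0],[0,0,0]],"jaw":[255,255]}' >/dev/null
python3 st.py
python3 - <<'E'
from st import *
o=get_obs();w=capture("wrist"); W=wcloud(o,w)
a=(W[...,:2]-S0)@d*1000;l=(W[...,:2]-S0)@n*1000;z=W[...,2]*1000
for nm,sg in (("catch",1),("post",-1)):
    m=np.isfinite(z)&(a>158)&(a<182)&(l*sg>8)&(l*sg<40)&(z>29.5)&(z<60); print(nm,m.sum(),"l",np.percentile(l[m],[1,5,95,99]).round(1),"z",np.percentile(z[m],[1,50,99]).round(1))
m=np.isfinite(z)&(a>140)&(a<157)&(abs(l)<30)&(z>18)&(z<40); print("strap top z",np.median(z[m]),"l",np.percentile(l[m],[1,99]))
E
```

```text
t 18.33 pitch -0.33 yaw 86.03 roll -0.02 E x,y,z 11.17 0.0 22.11 F x,y,z -1.5 -0.7 -4.0 M [-0.03 -0.02 -0.05] open 0.133
catch 1919 l [14.7 15.5 28.  28.7] z [31.2 47.1 55. ]
post 1265 l [-30.1 -29.5 -21.1 -20.5] z [29.8 40.4 45.7]
strap top z 26.693336060408132 l [-18.34306496  18.35283483]
```

```bash
python3 -m pendant '{"offset":[[0,0,0],[0,0,0],[0,0,0],[0,0,0],[0,0,0],[0,0,0],[0,0,0],[0,0,0]],"turn":[[0,0,0],[0,0,0],[0,0,0],[0,0,0],[0,0,0],[0,0,0],[0,0,0],[0,0,0]],"jaw":[120,0,0,0,0,0,0,0]}'
python3 -m pendant '{"offset":[[0,0,-5],[0,0,-10],[0,0,-20],[0,0,-30],[0,0,-35],[0,0,-35],[0,0,-35],[0,0,-35],[0,0,-30],[0,0,0],[0,0,0],[0,0,0]],"turn":[[0,0,0],[0,0,0],[0,0,0],[0,0,0],[0,0,0],[0,0,0],[0,0,0],[0,0,0],[0,0,0],[0,0,0],[0,0,0],[0,0,0]],"jaw":[0,0,0,0,0,0,0,0,0,0,0,0]}'
python3 - <<'E'
from st import *
s=capture("side"); crop(s,210,160,340,285,"pics/s11c.png")
o=get_obs();w=capture("wrist"); W=wcloud(o,w); cv2.imwrite("pics/w11.png",cv2.resize(w["img"][50:270,160:400,::-1],None,fx=2.7,fy=2.7,interpolation=cv2.INTER_CUBIC))
a=(W[...,:2]-S0)@d*1000;l=(W[...,:2]-S0)@n*1000;z=W[...,2]*1000
f=np.isfinite(z)
for nm,sg in (("catch",1),("post",-1)):
    m=f&(a>158)&(a<182)&(l*sg>8)&(l*sg<40)&(z>30.5)&(z<60); print(nm,m.sum(),"l",np.percentile(l[m],[1,99]).round(1))
for lo,hi in [(35,60),(60,90),(130,157),(163,180)]:
    m=f&(a>lo)&(a<hi)&(abs(l)<13)&(z>18)&(z<32); print("strap z",lo,np.median(z[m]).round(2))
m=f&(a>-25)&(a<190)&(abs(l)<22)&(z>25)&(z<30.5); print("strap a",np.percentile(a[m],[.3,99.7]).round(1),"l",np.percentile(l[m],[1,99]).round(1))
m=f&(a>40)&(a<90)&(z>19)&(z<24)&(abs(l)>25)
for sg in(1,-1):
    mm=m&(l*sg>45)&(l*sg<75); print("bar a",np.percentile(a[mm],[2,98]).round(1),np.median(z[mm]).round(1))
print(np.round(o["contact_force"],1))
E
```

```text
time_s: 19.05
tcp_pos: [0.5532, -0.0668, 0.0342]
tool_rot: [[0.998, -0.069, -0.0], [-0.069, -0.998, -0.006], [0.0, 0.006, -1.0]]
contact_force: [-0.4, -0.1, 0.4]
opening: 0.997
time_s: 20.05
tcp_pos: [0.5529, -0.0654, 0.2695]
tool_rot: [[0.998, -0.069, -0.0], [-0.069, -0.998, -0.006], [0.0, 0.006, -1.0]]
contact_force: [-0.5, -0.7, -0.8]
opening: 1.0
catch 236 l [14.2 28.6]
post 159 l [-30.1 -20.6]
strap z 35 27.89
strap z 60 27.51
strap z 130 26.48
strap z 163 25.98
strap a [-13.9 182.1] l [-18.7  17.6]
bar a [56.5 79.4] 21.4
bar a [56.8 79.5] 21.5
[-0.4  0.6 -1. ]
```

View pics/s11c.png

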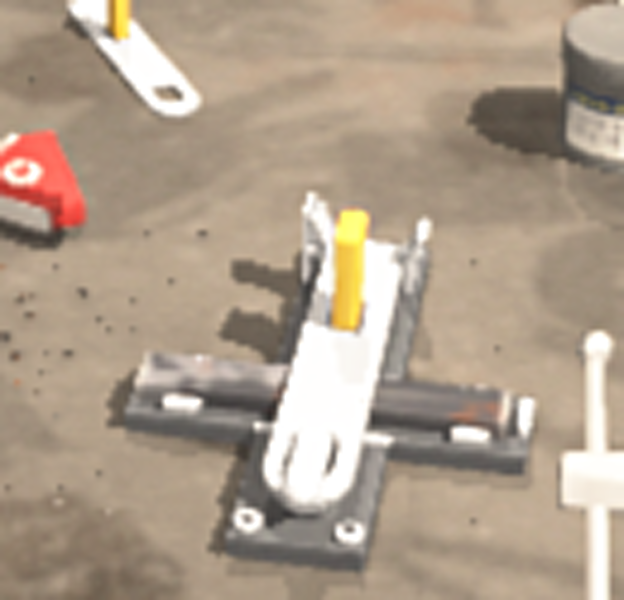

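View pics/w11.png

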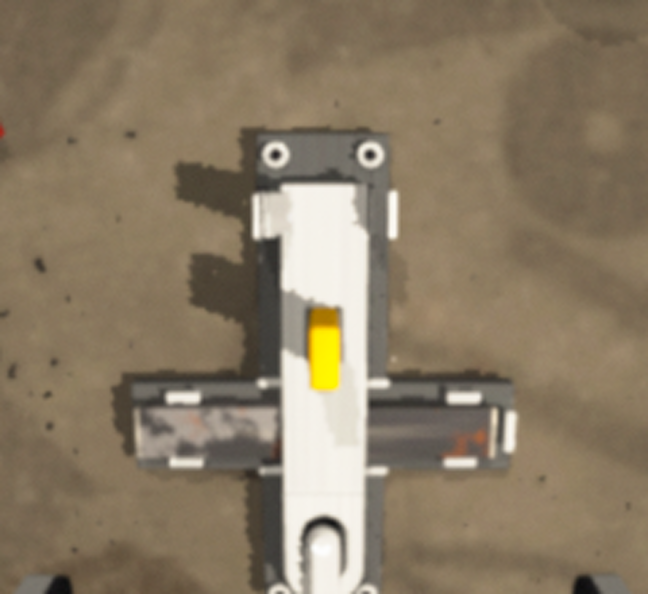

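```bash
python3 -c "
from cell import *
print(finish_job()); print(get_obs()['time_s'])"
```

```text
the job is handed in; nothing more can be done
None
the job is handed in; nothing more can be done
```

The larger keeper strap now holds the flat bar down in the jig with the catch shut over its edge. I handed the job in at about 20 s of the 53 s allowed.

- **Tuck:** I dipped the strap about 40° and slid its nose under the end of the head away from the catch. I stopped when I felt the neck at about 3 N.
- **Level and press:** I backed off slightly and lowered the strap so the eye dropped round the other end of the head. Then I pressed the tail down until the sideways force and moment fell to about zero, meaning the catch had snapped. I released the tab and raised the gripper clear.
- **Forces:** At the readings I took, force change at the wrist stayed within about 5 N. Early in levelling I read about 3 N against the neck, while the arm was about 2 mm past where I had planned. I backed off, and a check showed the strap had not slipped in the grip.

**Last checks:**
- **Catch:** its lip is back at its shut position (tip at y about 14 to 15 mm). It overlaps the strap's edge by about 4 mm.
- **Bar:** it lies in its nest, with its top measured at about 21.5 mm.
- **Strap:** the tail is between guide post and catch, and the nose is under the head. It is not perfectly level: its top falls from about 28 mm at the bar to 26 mm at the tail, about 1° tail-down.
- **Robot:** the gripper stood open about 27 cm above the table, touching nothing.
- **Tin, pliers and magnet:** the arm never worked near them, but I did not measure their positions again at the end.

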